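# Close the bit cassette and lift it from its dock by the two side catches

### The job

The black screwdriver-bit cassette stands latched in its grey dock with its yellow hinged cover standing ajar. Press the cover down until it lies level on the cassette, then pinch the two red side catches together and lift the cassette upright out of the dock. Finish while holding it still, a few centimetres clear above the dock, with both catches squeezed in and the cover still shut, and leave the other things on the table undisturbed.

Things in the scene. Friction and masses are not known exactly. Their poses are not given: they have to be found in the camera images.
- dock: Grey dock fixed to the table, base 112 x 84 x 8 mm (x, y, z); the rim of its socket (87 x 72 mm) is 30 mm above the table. Origin: centre of its underside, on the table. x: the cassette's long direction; y: the direction of the pinch; z up. Socket floor 8 mm above the origin, 22 mm deep, 1.5 mm play round the cassette. A ledge in each long wall holds down a catch's tooth.
- cassette: Black bit cassette, 72 x 40 mm (x, y) and 73 mm high with the cover shut, 0.2 kg, standing in the dock, its axes parallel to the dock's. Origin: centre of its underside, on the socket floor at the start (8 mm above the table).
- cassette_grip (a point): Point midway between the two red catches' finger pads, 48 mm above the cassette's underside (56 mm above the table at the start). The pads, on the cassette's +y and -y sides, are 24 mm wide along x, 24 mm high (36 to 60 mm above the underside), 57 mm apart over their outer faces when free, 43 mm when fully pressed, then still 1.5 mm proud of the body.
- cover (a joint): Angle (rad) of the yellow cover plate (72 x 38 x 5 mm) on the cassette's top: 0 = shut, level; positive = ajar, its -x end raised, hinged along the cassette's +x top edge. Starts at 0.18 to 0.35. The stiff hinge (0.12 N m, no spring) stays where it is left; about 2 N near the raised end pushes it down.
- cover_edge (a point): Point on the cover's upper face, mid-width, 60 mm from the hinge and 12 mm from the raised end: where to press. With the cover shut it lies 24 mm to the -x side of the cassette's centre (in the cassette's frame) and 81 mm above the table (73 mm above the cassette's underside).
- catch_left (a joint): Travel (m) of the red catch on the cassette's +y side: 0 = free, its tooth hooked under the dock's ledge; 0.007 = pressed fully in, at its stop. The tooth clears the ledge at 0.0035 with the cassette centred, 0.005 at worst. Spring: 2.4 N at the start, 6.6 N at the end; pinch fully with 20 to 30 N.
- catch_right (a joint): The same for the red catch on the cassette's -y side.
- vial_blue: White vial with blue cap, 28 mm across, 56 mm high, standing to the left (+y) of the dock; a bystander. Origin: centre of its underside.
- tape_0: Small roll of black tape lying flat, 55 mm across, 19 mm high, to the right (-y) of the dock; a bystander. Origin: centre of its underside.
- driver_small: Small blue screwdriver lying on the table beyond (+x of) the dock, 133 mm long, 17 x 21 mm; a bystander. Origin: centre of its underside.
Things that resemble listed ones, but are neither listed nor needed, are in the scene too. Of the things that look like the cassette, the largest one is meant.

How it is judged:
By the outcome, as a careful person would: the job done as asked, in the order asked, and still so for the second after the job is handed in, while the arm keeps its last pose, push and grip.
It also fails if it takes over 48 s, if anything falls off the work surface, if the arm or the gripper's body presses on something with over 40 N, if the wrist force passes 120 N, or if a joint passes its speed limit or range.

### The arm

A 6-joint arm with a two-finger parallel gripper is mounted at the origin on the work surface; the furniture and walls round the work are solid. World frame = base frame: x ahead of the robot, y to its left, z up, the work surface at z = 0. Lengths are in m, angles in rad, forces in N, time in s.
With the tool pointing down it reaches from about 0.4 to 0.825 m from the base axis. Payload 7 kg.
Tool frame: the origin (TCP) lies on the centre line of the jaws, within the pads' length; the fingertips stand tip_reach ahead of it and the grasp point (between the pads) is the TCP (tip_reach is the distance from the TCP to the fingertips, in m); z points along the fingers, y is the line along which they close (so a half turn about z gives the same grasp; the last joint's range is limited). The gripper opens to 88 mm and grips with 3 to 60 N. Pads are 19 mm wide; open, the fingers measure 130 mm over their backs; the gripper's body (78 mm by 193 mm) begins 47 mm behind the grasp point.
Start: joints at [1.482, 0.359, 0.012, 0, -1.224, -0.288], TCP at [0.248, 0.628, 0.208] pointing down, gripper open.
Joint ranges: [-3.07, 3.07], [-1.43, 2.12], [-1.02, 1.25], [-3.03, 1.67], [-3.05, -0], [-3.03, 3.03]. Speed limits (rad/s): [2.39, 2.39, 3.01, 3.14, 3.14, 3.14].

### API

Orientations are given as [roll, pitch, yaw] about the fixed x, y, z axes, in that order (R = Rz(yaw) Ry(pitch) Rx(roll)).
In Python, from station import get_state, grab_frame, calibration, job_done, find_in, mark_of, tip_reach gives the robot as it stands.
- The arm moves only by the shell command python3 -m handwheel 'ROWS' [OPENING] [FORCE]. ROWS is JSON, a list of rows, each an object with "delta_pos": the shift along the world's x, y, z in units of 30 mm (1.0 is 30 mm), a list of three; "dr": the turn, a rotation vector about the world's x, y, z in degrees, a list of three. In form: [{"delta_pos": [tx, ty, tz], "dr": [rx, ry, rz]}, ...]. A call has 1 to 10 rows; each row shifts and turns the commanded pose from where the row before left it; what a row does not reach is not made up. A row lasts 1/10 s, in which the tool goes at most 50 mm and 8.59 degrees, less where a joint would pass 70% of its speed; a pose out of reach is approached as far as the arm can. A call is refused whole if a number of a shift passes 1 or a number of a turn 8.59, either way. A call with a gripper value outside its range is refused whole. OPENING is the closure, from -1 (fully open) to 1 (shut), set as the call begins (- or left out, the last holds). The fingers move at their own pace and stop on an object; FORCE is the grip in N (left out, the last holds). Time passes only in rows, so rows that do not move let the fingers close. It gives the time, the measured TCP pose, the force, the opening and the grip force at its end, in the units of the state.
- get_state(): the state, without advancing time (a new reading comes with each control period).
- grab_frame(name): name is "scene" or "top"; returns the picture (384x512x3 uint8, red, green, blue); there is no depth.
- calibration(name): a dict with "fx", "fy", "cx", "cy" (pixels), "extrinsics" (4x4, takes a point from world to camera coordinates). Camera axes: x right, y down, z forward; pixel columns grow to the right and rows downward; lengths in m; the calibration is good to about 2 mm. A picture is of the moment at which its call begins. calibration takes no time and is no camera call.
- job_done(): hands the job in; it is judged then, once.
Trained networks look in the newest picture that a camera, given by its name, has taken for a name from the list of things; names that differ only in an ending like _2 or _b are one class to them, and where a whole thing is asked for, a point or a joint stands for the part that bears it (a point fixed in the world has none). Each returns a list of dicts, best first, with "conf" (0 to 1); they miss things now and then, are a little off and sometimes report something else, mostly with a low value. They report only what shows in the picture. A call takes as long as a camera call. They do not tell look-alikes from the thing itself.
- find_in(camera, query): "location" ([column, row] in pixels, amid what is visible of it).
- mark_of(camera, query): "location" ([column, row] in pixels: a listed point, or the origin of a listed thing).
The state is a dict: "t": time; "q": joint angles; "qd": joint speeds; "joint_efforts": joint torques, N m; "eef_pos": TCP position; "ee_rot": TCP orientation; "force": force on the tool from outside, world axes, zero at the start; "moment": the same for the moment, N m; "width": finger opening in m; "gripper_force": force on a finger pad.
Only numpy, scipy, OpenCV 4.12 (cv2) and the standard library are available. Lean on these libraries where they do the work, as an engineer would, in place of code of your own. Each camera call takes 0.05 s, during which the arm holds its last target. There are 200 camera calls.

## Working session

There is one attempt and no reset: what is moved stays moved. The work goes in short steps, Python scripts to look and compute and a shell command to move; the robot and the scene stay as the last step left them, time stands still between calls to the robot, and variables do not carry over. Pictures are saved under pics/ and viewed, at most 10 in all, crops included, and the job is handed in when it is done.

```bash
mkdir -p pics
cat > h.py <<'E'
import numpy as np,cv2
from station import *
def ray(cam,p):
    c=calibration(cam);E=np.array(c["extrinsics"]);R,t=E[:3,:3],E[:3,3]
    d=R.T@np.array([(p[0]-c["cx"])/c["fx"],(p[1]-c["cy"])/c["fy"],1]);return -R.T@t,d
def at(cam,p,z):
    o,d=ray(cam,p);return o+d*(z-o[2])/d[2]
def proj(cam,X):
    c=calibration(cam);E=np.array(c["extrinsics"]);v=E[:3,:3]@np.array(X)+E[:3,3]
    return np.array([c["fx"]*v[0]/v[2]+c["cx"],c["fy"]*v[1]/v[2]+c["cy"]])
E
python3 - <<'E'
from h import *
np.set_printoptions(precision=3,suppress=True)
print(get_state(),tip_reach)
ims=[]
for c in("scene","top"):
    im=grab_frame(c);cv2.imwrite(f"pics/{c}0.png",im[...,::-1])
    print(c,ray(c,(256,192)))
    for n in("dock","cassette","cassette_grip","cover_edge","vial_blue","tape_0","driver_small"):
        print(n,[(np.round(r["location"]),round(r["conf"],2)) for r in mark_of(c,n)][:4])
    print([(np.round(r["location"]),round(r["conf"],2)) for r in find_in(c,"cassette")][:4])
E
```

```text
{'t': 0.0, 'q': array([ 1.482,  0.359,  0.011, -0.   , -1.224, -0.288]), 'qd': array([ 0.001,  0.   , -0.001, -0.001, -0.002, -0.   ]), 'joint_efforts': array([ -0.002, -58.271,  29.306,   6.998,   0.007,  -0.   ]), 'eef_pos': array([0.248, 0.627, 0.207]), 'ee_rot': array([ 3.14 , -0.   , -0.377]), 'force': array([-0.258, -0.403,  0.109]), 'moment': array([ 0.002, -0.025, -0.014]), 'gripper_force': 0.0, 'width': 0.08765211391759539} 0.019
scene (array([0.244, 0.4  , 0.759]), array([ 0.276, -0.524, -0.806]))
dock [(array([246., 210.]), 0.77)]
cassette [(array([181., 240.]), 0.88), (array([328., 183.]), 0.69), (array([249., 207.]), 0.56)]
cassette_grip [(array([180., 227.]), 0.92), (array([330., 173.]), 0.71), (array([249., 188.]), 0.58)]
cover_edge [(array([256., 182.]), 0.77), (array([175., 233.]), 0.65), (array([322., 168.]), 0.54)]
vial_blue [(array([229., 263.]), 0.95), (array([247., 190.]), 0.32)]
tape_0 [(array([277., 169.]), 0.65)]
driver_small [(array([210., 186.]), 0.63)]
[(array([333., 175.]), 0.85), (array([178., 228.]), 0.73), (array([252., 190.]), 0.57)]
top (array([ 0.322, -0.046,  0.908]), array([ 0.227,  0.006, -0.974]))
dock [(array([259., 205.]), 0.8)]
cassette [(array([326., 251.]), 0.88), (array([210., 177.]), 0.72), (array([263., 207.]), 0.64)]
cassette_grip [(array([211., 174.]), 0.93), (array([322., 248.]), 0.83), (array([262., 201.]), 0.56)]
cover_edge [(array([198., 173.]), 0.81), (array([321., 242.]), 0.72), (array([263., 205.]), 0.6)]
vial_blue [(array([265., 206.]), 0.75), (array([210., 221.]), 0.58)]
tape_0 [(array([316., 206.]), 0.78)]
driver_small [(array([265., 168.]), 0.56)]
[(array([328., 247.]), 0.86), (array([209., 178.]), 0.81), (array([263., 199.]), 0.67)]
```

View pics/scene0.png

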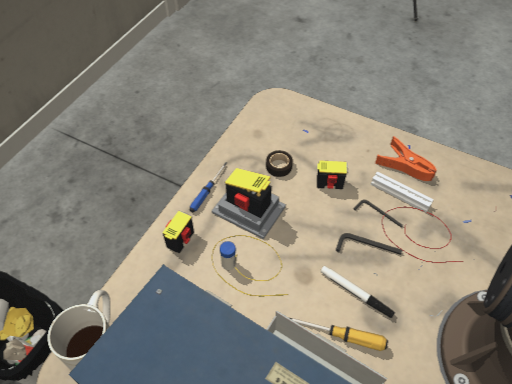

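View pics/top0.png

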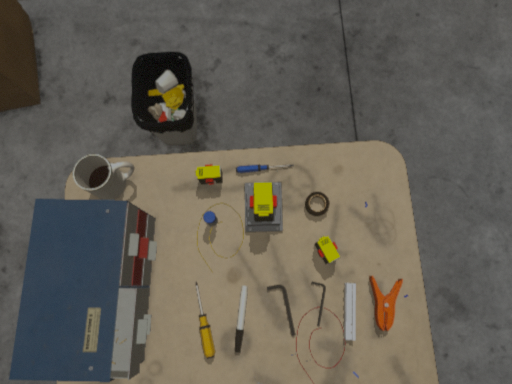

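Three things could be taken for the cassette, as pixels in scene / top:
- (250,190) / (263,201): standing in the grey dock, and the largest.
- (179,230) / (209,175): smaller and loose.
- (331,175) / (327,248): smaller and loose.

I choose the one in the dock. The vial is at scene (229,255), the tape at (279,163), the driver at (208,188). I'll check the choice in one close crop.

Run:
```python
from h import *
np.set_printoptions(precision=4,suppress=True)
def tri(a,b):
    (o1,d1),(o2,d2)=ray("scene",a),ray("top",b)
    s=np.linalg.lstsq(np.c_[d1,-d2],o2-o1,rcond=None)[0]
    return (o1+d1*s[0]+o2+d2*s[1])/2, np.linalg.norm(o1+d1*s[0]-o2-d2*s[1])
print("grip",tri((249,188),(262,201)));print("dock",tri((246,210),(259,205)),at("top",(259,205),0),at("scene",(246,210),0))
S=cv2.imread("pics/scene0.png");T=cv2.imread("pics/top0.png")
for n,I in(("scene",S),("top",T)):
    hsv=cv2.cvtColor(I,cv2.COLOR_BGR2HSV)
    m=cv2.inRange(hsv,(22,150,100),(35,255,255))
    k,l,st,ce=cv2.connectedComponentsWithStats(m)
    u,v=(250,180) if n=="scene" else (263,200)
    i=min(range(1,k),key=lambda i:np.hypot(*(ce[i]-(u,v)))+(1e3 if st[i,4]<60 else 0))
    r=cv2.minAreaRect(np.argwhere(l==i)[:,::-1].astype(np.float32));print(n,st[i],ce[i],r,cv2.boxPoints(r))
    if n=="top":
        for q in cv2.boxPoints(r):print(at("top",q,.081),at("top",q,.10))
print("tape",at("top",(316,205),.01),"vial",at("top",(210,218),.056),"driver",at("top",(265,168),.01))
c=[cv2.resize(S[155:240,205:295],(400,378),interpolation=2),cv2.resize(T[170:240,225:300],(400,378),interpolation=2)]
cv2.imwrite("pics/crop1.png",np.hstack(c))
```

```text
grip (array([ 0.4965, -0.0514,  0.0679]), np.float64(0.0008138664552952089))
dock (array([ 0.5001, -0.0446,  0.0061]), np.float64(0.0019377660017463737)) [ 0.5023 -0.0444  0.    ] [ 0.5012 -0.0483  0.    ]
scene [225 169  45  24 624] [247.7356 180.5016] ((247.38238525390625, 180.47059631347656), (42.6862678527832, 17.70509910583496), 14.03624439239502) [[224.5294 183.8824]
 [228.8236 166.7059]
 [270.2354 177.0588]
 [265.9412 194.2353]]
top [254 182  19  34 595] [262.7731 198.6403] ((263.0, 198.5), (33.0, 18.0), 90.0) [[254. 182.]
 [272. 182.]
 [272. 215.]
 [254. 215.]]
[ 0.5357 -0.0372  0.081 ] [ 0.5307 -0.0374  0.1   ]
[ 0.5331 -0.0747  0.081 ] [ 0.5282 -0.074   0.1   ]
[ 0.4635 -0.0697  0.081 ] [ 0.4602 -0.0691  0.1   ]
[ 0.466  -0.0329  0.081 ] [ 0.4627 -0.0332  0.1   ]
tape [ 0.4917 -0.1715  0.01  ] vial [0.4702 0.0605 0.056 ] driver [ 0.5853 -0.0636  0.01  ]
```

View pics/crop1.png

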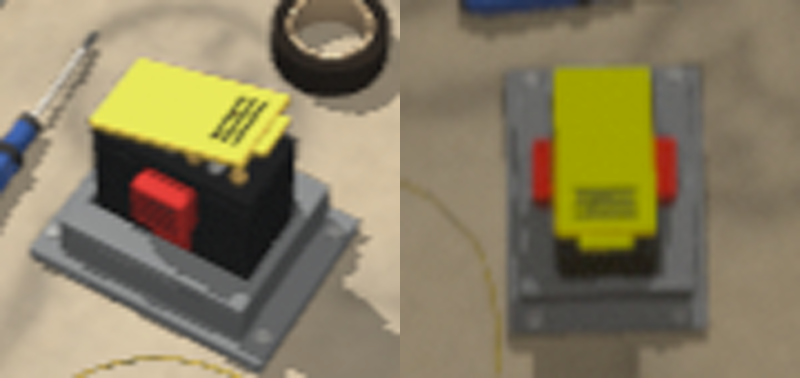

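The crop shows the full-size cassette in the dock. Its long side points away from the robot and the raised cover end faces the robot (bottom in top view, about (263,214)). The red catches are at left and right, and the yaw is small. I'll refine the pose with a two-camera model fit.

```bash
cat > fit.py <<'E'
from h import *
from scipy.optimize import minimize
K=6
def box(x0,x1,y0,y1,z0,z1):return np.array([(x,y,z) for x in(x0,x1) for y in(y0,y1) for z in(z0,z1)])
def parts(p,dz=0):
    x,y,w,a=p;c,s=np.cos(w),np.sin(w);W=lambda b:b@np.array([[c,s,0],[-s,c,0],[0,0,1]])+[x,y,0]
    cov=box(-.072,0,-.019,.019,-.005,0);ca,sa=np.cos(a),np.sin(a)
    cov=np.c_[cov[:,0]*ca-0*cov[:,2],cov[:,1],cov[:,2]-cov[:,0]*sa]+[.036,0,.081]
    return [W(b) for b in(cov,box(-.036,.036,-.02,.02,.008,.076),box(-.0435,.0435,-.036,.036,0,.03),box(-.056,.056,-.042,.042,0,.008),box(-.012,.012,-.0285,.0285,.044,.068))]
def rend(cam,bs,o,sh):
    m=np.zeros(sh,np.uint8)
    for b in bs:
        q=np.array([(proj(cam,X)-o+.5)*K for X in b]).astype(np.float32)
        cv2.fillConvexPoly(m,cv2.convexHull(np.round(q).astype(np.int32)),1)
    return m.astype(bool)
def fit(files,x0,verbose=True):
    D=[]
    for cam,f in files:
        I=cv2.imread(f);uv=proj(cam,[x0[0],x0[1],.04]).astype(int);o=uv-55;I=I[o[1]:o[1]+110,o[0]:o[0]+110]
        h=cv2.cvtColor(cv2.resize(I,None,fx=K,fy=K,interpolation=2),cv2.COLOR_BGR2HSV)
        yel=cv2.inRange(h,(22,150,90),(35,255,255))>0
        gr=(h[...,1]<60)|(h[...,2]<50)|yel|((h[...,1]>170)&((h[...,0]<8)|(h[...,0]>172)))
        D.append((cam,o,yel,gr))
    def cost(p):
        L=0
        for cam,o,yel,gr in D:
            bs=parts(p);A=rend(cam,bs[:1],o,yel.shape);B=rend(cam,bs,o,yel.shape)
            near=cv2.dilate(rend(cam,parts(x0),o,yel.shape).astype(np.uint8),np.ones((8*K,8*K)))>0
            L+=((A^yel)&near).sum()/yel.sum()+((B^gr)&near).sum()/B.sum()
        return L
    r=minimize(cost,x0,method="Nelder-Mead",options=dict(initial_simplex=np.array([x0]+[np.array(x0)+d for d in np.diag([.006,.006,.06,.1])]),xatol=1e-4,fatol=1e-4,maxiter=150))
    return r.x,r.fun
if __name__=="__main__":
    np.set_printoptions(precision=4,suppress=True)
    print(fit([("scene","pics/scene0.png"),("top","pics/top0.png")],[.5,-.05,-.06,.25]))
    print(fit([("top","pics/top0.png")],[.5,-.05,-.06,.25]),fit([("scene","pics/scene0.png")],[.5,-.05,-.06,.25]))
E
python3 fit.py
```

```text
Traceback (most recent call last):
  File "fit.py", line 35, in <module>
    print(fit([("scene","pics/scene0.png"),("top","pics/top0.png")],[.5,-.05,-.06,.25]))
          ~~~^^^^^^^^^^^^^^^^^^^^^^^^^^^^^^^^^^^^^^^^^^^^^^^^^^^^^^^^^^^^^^^^^^^^^^^^^^
  File "fit.py", line 31, in fit
    r=minimize(cost,x0,method="Nelder-Mead",options=dict(initial_simplex=np.array([x0]+[np.array(x0)+d for d in np.diag([.006,.006,.06,.1])]),xatol=1e-4,fatol=1e-4,maxiter=150))
  File "fit.py", line 28, in cost
    near=cv2.dilate(rend(cam,parts(x0),o,yel.shape).astype(np.uint8),np.ones((8*K,8*K)))>0
                    ~~~~^^^^^^^^^^^^^^^^^^^^^^^^^^^
  File "fit.py", line 13, in rend
    q=np.array([(proj(cam,X)-o+.5)*K for X in b]).astype(np.float32)
                 ~~~~^^^^^^^
  File "h.py", line 9, in proj
    c=calibration(cam);E=np.array(c["extrinsics"]);v=E[:3,:3]@np.array(X)+E[:3,3]
ValueError: time passes only in moves, steps and waits
```

```bash
sed -i '2a import functools\ncalibration=functools.lru_cache(calibration)' h.py; python3 fit.py
```

```text
(array([ 0.4977, -0.0527, -0.0495,  0.2646]), np.float64(0.713893697539945))
(array([ 0.4983, -0.0528, -0.0415,  0.2709]), np.float64(0.12340509609959945)) (array([ 0.4968, -0.0499, -0.0316,  0.3013]), np.float64(0.5613101182252341))
```

The pose fit gives centre ≈ (0.498, -0.0525), yaw ≈ -2.4°, cover ≈ 0.27 rad. Next I close the gripper and move over toward the press point (0.474, -0.0515).

```bash
python3 -m handwheel '[{"delta_pos":[0.8,-0.9,0.3],"dr":[0,0,1.9]},{"delta_pos":[0.8,-0.9,0.3],"dr":[0,0,1.9]},{"delta_pos":[0.8,-0.9,0.3],"dr":[0,0,1.9]},{"delta_pos":[0.8,-0.9,0.3],"dr":[0,0,1.9]},{"delta_pos":[0.8,-0.9,0],"dr":[0,0,1.9]},{"delta_pos":[0.8,-0.9,0],"dr":[0,0,1.9]},{"delta_pos":[0.8,-0.9,0],"dr":[0,0,1.9]},{"delta_pos":[0.8,-0.9,0],"dr":[0,0,1.9]},{"delta_pos":[0.8,-0.9,0],"dr":[0,0,1.9]},{"delta_pos":[0.3,-0.9,0],"dr":[0,0,1.9]}]' 1 20
python3 -m handwheel '[{"delta_pos":[0,-1,0],"dr":[0,0,0]},{"delta_pos":[0,-1,0],"dr":[0,0,0]},{"delta_pos":[0,-1,0],"dr":[0,0,0]},{"delta_pos":[0,-1,0],"dr":[0,0,0]},{"delta_pos":[0,-1,0],"dr":[0,0,0]},{"delta_pos":[0,-1,-0.5],"dr":[0,0,0]},{"delta_pos":[0,-1,-0.5],"dr":[0,0,0]},{"delta_pos":[0,-1,-0.5],"dr":[0,0,0]},{"delta_pos":[0,-1,-0.5],"dr":[0,0,0]},{"delta_pos":[0,-1,0],"dr":[0,0,0]}]'
```

```text
t: 1.9
eef_pos: [0.4749, 0.3563, 0.2435]
ee_rot: [3.141, -0.0, -0.045]
force: [-1.0, 0.5, 0.1]
width: 0.0131
gripper_force: 0.0
t: 2.9
eef_pos: [0.472, 0.056, 0.182]
ee_rot: [3.141, 0.003, -0.045]
force: [-0.1, -0.5, 0.2]
width: 0.0003
gripper_force: 0.0
```

```bash
python3 -m handwheel '[{"delta_pos":[0,-0.9,0],"dr":[0,0,0]},{"delta_pos":[0,-0.9,0],"dr":[0,0,0]},{"delta_pos":[0,-0.9,-0.2],"dr":[0,0,0]},{"delta_pos":[0,-0.8,-0.5],"dr":[0,0,0]},{"delta_pos":[0,0,-0.7],"dr":[0,0,0]},{"delta_pos":[0,0,0],"dr":[0,0,0]},{"delta_pos":[0,0,0],"dr":[0,0,0]}]'
python3 - <<'E'
from h import *
a=[grab_frame(c) for c in("scene","top")]
for n,i in zip(("scene","top"),a):cv2.imwrite(f"pics/{n}1.png",i[...,::-1])
u=proj("scene",[.498,-.05,.08]).astype(int);v=proj("top",[.498,-.05,.08]).astype(int)
cv2.imwrite("pics/c2.png",np.hstack([cv2.resize(i[w[1]-50:w[1]+50,w[0]-50:w[0]+50,::-1],(400,400),interpolation=2) for i,w in zip(a,(u,v))]))
E
```

```text
t: 3.6
eef_pos: [0.4735, -0.0474, 0.1422]
ee_rot: [3.141, 0.0, -0.045]
force: [0.6, 0.5, 0.8]
width: 0.0001
gripper_force: 0.0
```

View pics/c2.png

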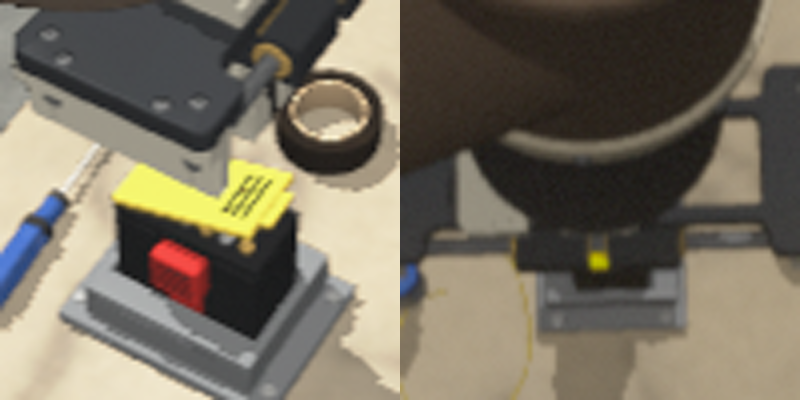

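The closed fingertips are above the raised end of the cover (left pane ≈ (215,180), right pane tab at (598,260)). I'm centring y and then pressing slowly.

```bash
python3 -m handwheel '[{"delta_pos":[0,-0.14,-0.3],"dr":[0,0,0]},{"delta_pos":[0,0,-0.3],"dr":[0,0,0]},{"delta_pos":[0,0,-0.2],"dr":[0,0,0]},{"delta_pos":[0,0,-0.1],"dr":[0,0,0]},{"delta_pos":[0,0,-0.1],"dr":[0,0,0]},{"delta_pos":[0,0,-0.1],"dr":[0,0,0]}]'; python3 -m handwheel '[{"delta_pos":[0,0,-0.1],"dr":[0,0,0]},{"delta_pos":[0,0,-0.1],"dr":[0,0,0]},{"delta_pos":[0,0,0],"dr":[0,0,0]}]'
```

```text
t: 4.3
eef_pos: [0.4735, -0.0515, 0.1086]
ee_rot: [3.142, -0.0, -0.045]
force: [-0.3, -0.2, 0.6]
width: 0.0004
gripper_force: 0.0
t: 4.6
eef_pos: [0.4731, -0.0516, 0.1024]
ee_rot: [3.142, 0.001, -0.045]
force: [-0.5, -0.2, -0.3]
width: 0.0005
gripper_force: 0.0
```

```bash
for i in 1 ; do python3 -m handwheel '[{"delta_pos":[0,0,-0.06],"dr":[0,0,0]},{"delta_pos":[0,0,0],"dr":[0,0,0]}]'; python3 -m handwheel '[{"delta_pos":[0,0,-0.04],"dr":[0,0,0]},{"delta_pos":[0,0,0],"dr":[0,0,0]}]'; done
python3 - <<'E'
from h import *
a=[grab_frame(c) for c in("scene",)]
u=proj("scene",[.498,-.05,.08]).astype(int)
cv2.imwrite("pics/c3.png",cv2.resize(a[0][u[1]-40:u[1]+40,u[0]-40:u[0]+40,::-1],(560,560),interpolation=2))
E
```

```text
t: 4.8
eef_pos: [0.4734, -0.0516, 0.1009]
ee_rot: [3.142, 0.0, -0.045]
force: [-0.3, 0.2, 0.5]
width: 0.0008
gripper_force: 0.0
t: 5.0
eef_pos: [0.4733, -0.0516, 0.0997]
ee_rot: [-3.142, 0.0, -0.045]
force: [0.5, -0.1, 0.2]
width: 0.0002
gripper_force: 0.0
```

View pics/c3.png

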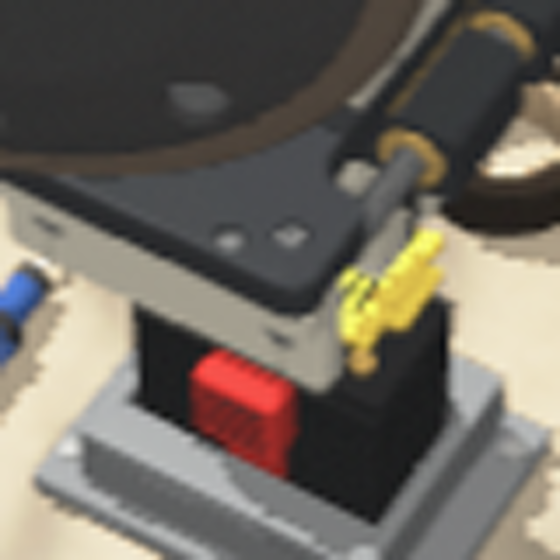

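Run:
```python
from h import *
np.set_printoptions(precision=0,suppress=True)
u=proj("scene",[.498,-.05,.08]).astype(int)
P=lambda *X:(proj("scene",X)-u+40)*7
print("tip +y corners",P(.464,-.0306,.081),P(.483,-.0306,.081))
for z in(.081,.10,.147):print(z,"body x ends",P(.434,-.03,z),P(.512,-.03,z), P(.434,.045,z),P(.512,.045,z))
for a in(0,.1,.2,.27):
    s=np.sin(a);c=np.cos(a)
    print(a,"cover -x corners",P(.534-.072*c,-.033,.081+.072*s),P(.534-.072*c,-.071,.081+.072*s))
print(P(.462,-.033,.076),P(.462,-.071,.076),"pad top",P(.486,-.0235,.068),P(.51,-.0235,.068))
```

```text
tip +y corners [369. 394.] [300. 364.]
0.081 body x ends [479. 444.] [195. 320.] [330. 684.] [ 36. 546.]
0.1 body x ends [482. 398.] [192. 273.] [330. 640.] [ 30. 501.]
0.147 body x ends [490. 276.] [186. 148.] [330. 523.] [ 16. 381.]
0 cover -x corners [381. 390.] [453. 280.]
0.1 cover -x corners [380. 372.] [452. 262.]
0.2 cover -x corners [376. 353.] [449. 242.]
0.27 cover -x corners [372. 339.] [445. 228.]
[381. 402.] [452. 292.] pad top [275. 411.] [190. 373.]
```

```bash
python3 -m handwheel '[{"delta_pos":[0,0,-0.04],"dr":[0,0,0]}]'; python3 -m handwheel '[{"delta_pos":[0,0,-0.04],"dr":[0,0,0]}]';python3 -m handwheel '[{"delta_pos":[0,0,-0.04],"dr":[0,0,0]}]'
```

```text
t: 5.15
eef_pos: [0.4735, -0.0515, 0.0987]
ee_rot: [-3.142, -0.0, -0.045]
force: [0.0, -0.1, -0.8]
width: 0.0002
gripper_force: 0.0
t: 5.25
eef_pos: [0.4734, -0.0516, 0.0973]
ee_rot: [-3.142, -0.0, -0.045]
force: [-0.9, -0.5, -0.0]
width: 0.0004
gripper_force: 0.0
t: 5.35
eef_pos: [0.4733, -0.0516, 0.096]
ee_rot: [-3.142, 0.0, -0.045]
force: [-0.1, 0.2, 0.2]
width: 0.0
gripper_force: 0.0
```

Run:
```python
from h import *
o=[]
for c in("scene","top"):
    i=grab_frame(c);w=proj(c,[.49,-.05,.08]).astype(int)
    i=i[w[1]-30:w[1]+30,w[0]-30:w[0]+30,::-1];o.append(cv2.resize(i,(400,400),interpolation=2))
    # predicted shut cover and tip outline
o=np.hstack(o)
cv2.imwrite("pics/c4.png",o)
```

```text
(no output)
```

View pics/c4.png

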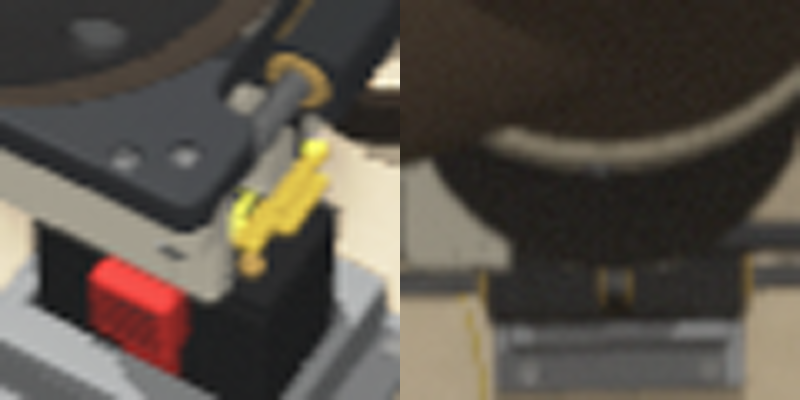

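Run:
```python
from h import *
np.set_printoptions(precision=1,suppress=True)
i=grab_frame("scene");cv2.imwrite("pics/s4.png",i[...,::-1]);ims=[cv2.imread(f"pics/{n}.png") for n in("scene0","scene1","s4")]
w=proj("scene",[.46,-.06,.085]).astype(int)
for I in ims:
    h=cv2.cvtColor(I,cv2.COLOR_BGR2HSV);m=cv2.inRange(h,(18,130,80),(35,255,255))
    m[:, :w[0]-12]=0;m[:,w[0]+14:]=0;m[:w[1]-22]=0;m[w[1]+22:]=0
    p=np.argwhere(m)[:,::-1]
    print("n",len(p),"rightmost",p[p[:,0]==p[:,0].max()].mean(0),"top",p[:,1].min(),"bottom",p[p[:,1]==p[:,1].max()].mean(0))
for a in(0,.1,.2,.27):
    c,s=np.cos(a),np.sin(a);print(a,*[proj("scene",[.534-r*c,y,.081-t+r*s]) for r,y,t in((.078,-.06,0),(.078,-.044,0),(.072,-.071,0),(.072,-.033,.005))])
crop=[cv2.resize(I[w[1]-25:w[1]+25,w[0]-20:w[0]+20],(260,325),interpolation=0) for I in ims]
cv2.imwrite("pics/c5.png",np.hstack(crop))
```

```text
n 201 rightmost [269.  178.8] top 173 bottom [258. 195.]
n 198 rightmost [269. 179.] top 173 bottom [258. 195.]
n 128 rightmost [269.  179.5] top 164 bottom [258. 195.]
0 [271.8 188.8] [267.6 195.4] [271.6 183. ] [261.4 200.4]
0.1 [271.8 186. ] [267.5 192.6] [271.6 180.4] [261.2 197.9]
0.2 [271.3 183. ] [267.  189.6] [271.2 177.6] [260.7 195.1]
0.27 [270.7 180.8] [266.3 187.5] [270.6 175.5] [260.1 193.1]
```

View pics/c5.png

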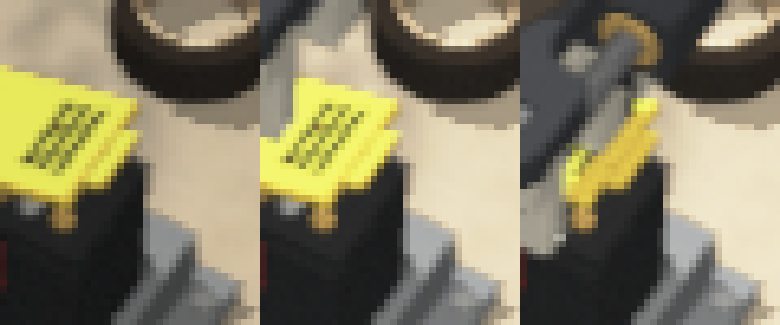

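Run:
```python
from h import *
I=cv2.imread("pics/s4.png");top=grab_frame("top")[...,::-1].copy()
out=[]
for cam,J in(("scene",I),("top",top)):
    w=proj(cam,[.475,-.05,.12]).astype(int);a=w-[50,75]
    C=cv2.resize(J[a[1]:a[1]+150,a[0]:a[0]+100],(400,600),interpolation=2)
    for X,col in [((.4734,-.0516,.096),(255,0,255)),((.4734,-.0516,.077),(0,255,0))]+[((.4734+dx,-.0516+dy,.143),(255,255,0)) for dx in(-.039,.039) for dy in(-.0965,.0965)]+[((.4734+dx,-.0516+dy,.077),(0,140,255)) for dx in(-.0095,.0095) for dy in(-.021,.021)]:
        q=(proj(cam,X)-a)*4;cv2.circle(C,tuple(q.astype(int)),3,col,-1)
    out.append(C)
cv2.imwrite("pics/c6.png",np.hstack(out))
```

```text
(no output)
```

View pics/c6.png

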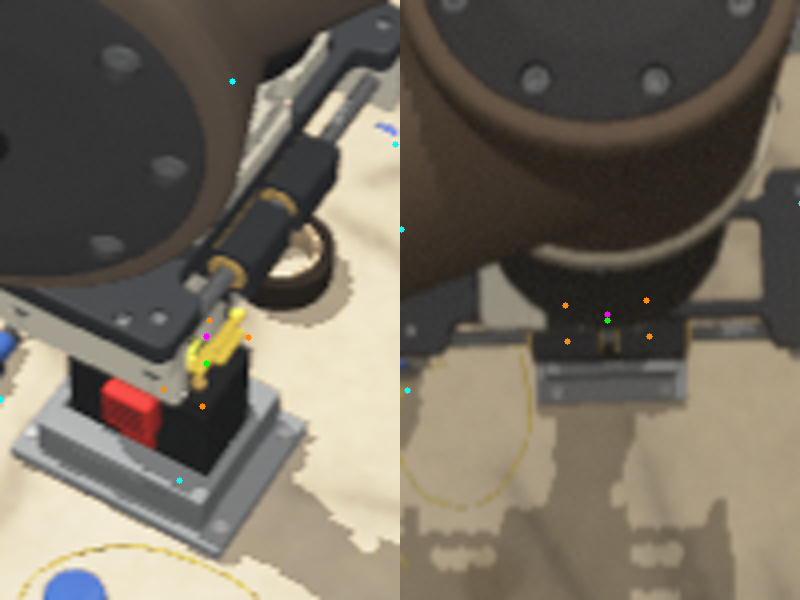

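The cover has not moved and there is no force. The pictures suggest the fingertips are still just above it (the far fingertip ends at about (222,345), on the cover). I'll continue down in small steps, watching the force.

Run:
```python
from h import *
a=cv2.imread("pics/s4.png");b=grab_frame("scene")[...,::-1].copy();cv2.imwrite("pics/s5.png",b)
S0=cv2.imread("pics/scene0.png")
for n,I in(("s0",S0),("s4",a),("s5",b)):
    h=cv2.cvtColor(I,cv2.COLOR_BGR2HSV);print(n)
    for r in range(164,204,2):print(r,''.join('Y' if 18<=h[r,c,0]<=35 and h[r,c,1]>130 else ('k' if h[r,c,2]<45 else ('g' if h[r,c,1]<50 else '.')) for c in range(235,285)))
```

```text
s0
164 ..................................................
166 ................................kk.k..............
168 ..Y.............................kkkk..............
170 YYYYYYYYYYY......................kkkkkkkkkk.....kk
172 YYYYYYYYYYYYYYYYYYY...............kkkkkkkkkkkkkkkk
174 YYYYYYYYYYYYYYYYYYYYYYYYYYY..........kkkkkkkkkkkkk
176 YYYYYYYYYYYYYYYYYYYYYYYYYYYYYYYYYYY...............
178 YYYYYYYYYYYYYYYYYYYYYYYYYYYYYYYYYYY...............
180 YYYYYYYYYYYYYYYYYYYYYYYYYYYYYYYYY.................
182 YYYYYYYYYYYYYYYYYYYYYYYYYYYYYYYYYYY...............
184 YYYYYYYYYYYYYYYYYYYYYYYYYYYYYYYYYY................
186 YYYYYYYYYYYYYYYYYYYYYYYYYYYYYYYYYkkgg.............
188 kkkk...YYYYYYYYYYYYYYYYYYYYYYYYYkkkk..............
190 kkkkkkkkkkk.YYYYYYYYYYYYYYY....kkkkk..............
192 kkk.kkkkkkkkk..kgggggYYYYYkkkkkkkkkk..............
194 ........kkkkkkkkkgggk.YYYYkkkkkkkkkkgggg..........
196 ............kkkkkkkkkk...kkkkkkkkkkkgggggggg......
198 ...............kkkkkkkkkkkkkkkkkkkkkgggggggg......
200 ...............kkkkkkkkkkkkkkkkkkkkkgggggggg......
202 ...............kkkkkkkkkkkkkkkkkkkkkggggggggggg.
[... 1508 characters left out ...]
ggggggggggggggggggggggg.Y....g..........
180 gggggggggggggggggggggggggggggggYY......gggggggg...
182 gggggggggggggggggggggggggggggg.YYYY...gggggggggggg
184 ggggggggggggggggggggggkggggg..YYYY....gggggggggggg
186 ggggggggggggggggggggkkggggg.YYYYY.ggg.gggggggggggg
188 gggggggggggggggggggg.YYYYYYYYYYYgkkk..gggggggggggg
190 ggggggggkggggggggkgg.YYYYYY....kkkkk..gggggggggggg
192 ggggggggggggggggggggg.YYY.kgkkgkkkkk.ggggggggggggg
194 ggggggggggggggggggggg.YYYYkggkkkkkkkgggggggggggggg
196 ...ggggggggggggggggggg....gkgkkkkkkggggggggggggggg
198 .......ggggggggggggggggkggkkkkkkkkkggggggggg.ggggg
200 ...........gggggggggggkkkkkkkkkkkkkkgggggggg.ggggg
202 ...............ggggggkkkkkkkkkkkkkkggggggggggggggg
```

Run:
```python
from h import *
np.set_printoptions(precision=4,suppress=True)
def tri(a,b):
    (o1,d1),(o2,d2)=ray("scene",a),ray("top",b)
    s=np.linalg.lstsq(np.c_[d1,-d2],o2-o1,rcond=None)[0]
    return (o1+d1*s[0]+o2+d2*s[1])/2, np.linalg.norm(o1+d1*s[0]-o2-d2*s[1])
print("base",proj("scene",[0,0,0]),proj("scene",[.3,.3,0]))
S=cv2.imread("pics/scene0.png");T=cv2.imread("pics/top0.png")
def cen(I,lo,hi,w):
    m=cv2.inRange(cv2.cvtColor(I,cv2.COLOR_BGR2HSV),lo,hi);z=np.zeros_like(m);x,y,r=w;z[y-r:y+r,x-r:x+r]=m[y-r:y+r,x-r:x+r];p=np.argwhere(z>0);return p.mean(0)[::-1],len(p)
a=cen(S,(105,120,60),(125,255,255),(229,250,14));b=cen(T,(105,120,60),(125,255,255),(210,217,10));print("cap",a,b,tri(a[0],b[0]))
print("hinge+y",tri((226,184),(254,182)),"hinge-y",tri((231,168.5),(272,182)))
print("free+y",tri((261,192.5),(254.5,214)),"free-y",tri((270,177),(272.5,213)))
a=cen(S,(0,170,80),(6,255,255),(243,202,12));print("padS",a)
p=proj("scene",[.498,-.024,.056]);print(p, proj("top",[.498,-.024,.056]))
for c in("scene","top"):
    k=calibration(c);print(c,k["fx"],k["cx"],k["cy"],"cam pos",ray(c,(0,0))[0])
```

```text
base [519.1977 362.707 ] [251.8552 452.4531]
cap (array([227.2474, 249.3557]), 194) (array([208.9789, 216.9053]), 95) (array([0.4741, 0.0635, 0.0484]), np.float64(9.39186143192891e-05))
hinge+y (array([ 0.5363, -0.0376,  0.0713]), np.float64(0.0036581669486326876)) hinge-y (array([ 0.5405, -0.074 ,  0.0693]), np.float64(0.008772639895142187))
free+y (array([ 0.4646, -0.0344,  0.0957]), np.float64(0.0015891297229664494)) free-y (array([ 0.4651, -0.0705,  0.0963]), np.float64(0.0005252990135985097))
padS (array([241.6805, 200.8107]), 169)
[240.4981 202.761 ] [249.1943 202.4706]
scene 493.07566753888403 254.01958133894016 188.6147418814391 cam pos [0.2445 0.4001 0.7587]
top 408.8949789740173 262.2954703784214 194.03318241934767 cam pos [ 0.3216 -0.0456  0.9075]
```

```bash
python3 -m handwheel '[{"delta_pos":[0,0,-0.1],"dr":[0,0,0]}]'|sed -n '2p;4p'; python3 -m handwheel '[{"delta_pos":[0,0,-0.1],"dr":[0,0,0]}]'|sed -n '2p;4p'
python3 - <<'E'
from h import *
b=grab_frame("scene")[...,::-1].copy();t=grab_frame("top")[...,::-1].copy();cv2.imwrite("pics/s6.png",b);cv2.imwrite("pics/t6.png",t)
print(get_state()["joint_efforts"],get_state()["q"])
cv2.imwrite("pics/c7.png",np.hstack([cv2.resize(b[150:215,225:290],(600,600),interpolation=2)[:, :],cv2.resize(t[170:235,250:271],(194,600),interpolation=2)]))
E
```

```text
eef_pos: [0.4736, -0.0516, 0.0842]
force: [0.0, -0.0, -0.2]
eef_pos: [0.4733, -0.0516, 0.081]
force: [-1.9, 1.0, 2.8]
[-6.89628487e-02 -3.58039320e+01  2.28117961e+01  5.39257362e+00
  1.98688069e-01  1.25133160e-03] [ 3.06064346e-01  1.59899520e-01 -5.87449645e-01 -1.15849285e-04
 -8.24073408e-01  1.21958092e+00]
```

View pics/c7.png

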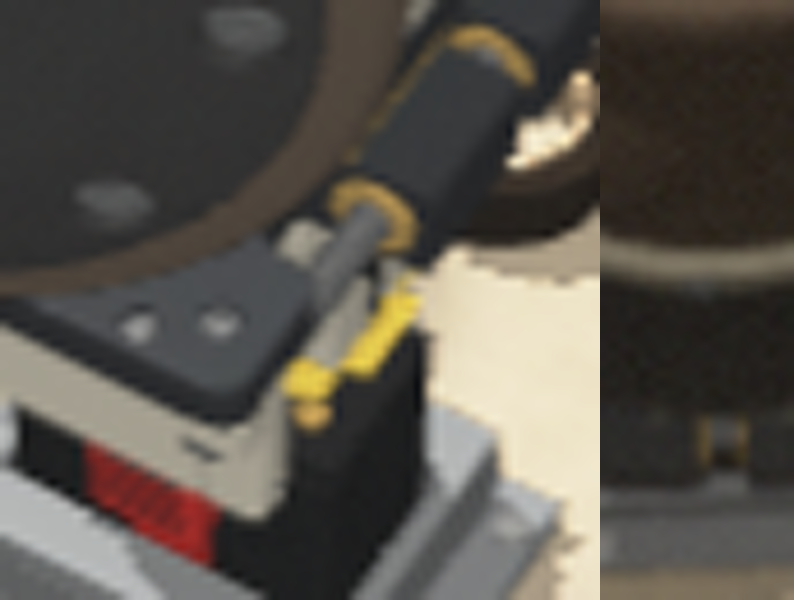

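```bash
python3 -m handwheel '[{"delta_pos":[0,0,-0.05],"dr":[0,0,0]}]'|sed -n '2p;4p'
python3 - <<'E'
from h import *
s=get_state();print(s["force"],s["moment"])
b=grab_frame("scene")[...,::-1].copy();cv2.imwrite("pics/s7.png",b)
for n,I in(("s6",cv2.imread("pics/s6.png")),("s7",b)):
    h=cv2.cvtColor(I,cv2.COLOR_BGR2HSV);print(n)
    for r in range(174,204,2):print(r,''.join('Y' if 18<=h[r,c,0]<=35 and h[r,c,1]>130 else ('k' if h[r,c,2]<45 else ('g' if h[r,c,1]<50 else '.')) for c in range(235,285)))
s=get_state();print(s["force"],s["moment"])
E
```

```text
eef_pos: [0.4732, -0.0516, 0.0797]
force: [-1.9, -0.5, 1.9]
[-1.86706188 -0.52035798  1.92946626] [0.05936234 0.82427743 0.00615443]
s6
174 ggggggggggg.......ggkggggggggggg.Y..gkkkkkkkkkkkkk
176 gggggg.........gggggggggggggggg.Y..gkkg...........
178 ..........ggggggggggggggggggggggggggg..g..........
180 ...ggggggggggggggggggggggggggggg.......gggggggg...
182 gggggggggggggggggggggggggggggggYYYY....ggggggggggg
184 ggggggggggggggggggggggggggggg..YYY.....ggggggggggg
186 ggggggggggggggggggggggkggggg.YYYYYggg.gggggggggggg
188 ggggggggggggggggggggkg..ggg.YYYY.kkk..gggggggggggg
190 gggggggggggggggggggg.YYYYYYYYYYggkkk..gggggggggggg
192 gggggggggggggggggkgg.YYYYY.ggkgkkkkk.ggggggggggggg
194 ggggggggggkgggggggggg.YYYYkgkkkkkkkkgggggggggggggg
196 gggggggggggggggggggggg....kgkkkkkkkggggggggggggggg
198 ..ggggggggggggggggggggkggggkkkkkkkkggggggggg.ggggg
200 ......ggggggggggggggggkkkkkkkkkkkkkkgggggggg.ggggg
202 ..........ggggggggggggkkkkkkkkkkkkkggggggggggggggg
s7
174 gggggggggggg........gggggggggggg.Y..kkkkkkkkkkkkkk
176 gggggggg........gggggggggggggggg.Y.gkkgg..........
178 ggg.........gggggggggggggggggggg..ggkg.g..........
180 .......gggggggggggggggggggggggggg......gggggggg...
182 gggggggggggggggggggggggggggggggYYYY....ggggggggggg
184 gggggggggggggggggggggggggggggg.YYYY....ggggggggggg
186 ggggggggggggggggggggggkgggggg.YYYY.gg.gggggggggggg
188 gggggggggggggggggggggkggggg.YYYYYgkk..gggggggggggg
190 gggggggggggggggggggkg.YYY..YYYY.gkkk..gggggggggggg
192 gggggggggggggggggggg.YYYYYYgkggkkkkk.ggggggggggggg
194 ggggggggggggggggggggg.YYYYkgkgkkkkkkgggggggggggggg
196 gggggggggggggggggggggg....kkkkkkkkkggggggggggggggg
198 .gggggggggggggggggggggkkgggkkkkkkkkggggggggg.ggggg
200 ....ggggggggggggggggggkkkkkkkkkkkkkkgggggggg.ggggg
202 ........ggggggggggggggkkkkkkkkkkkkkggggggggggggggg
[-0.5042274  -0.38713484  2.07258698] [0.03247256 0.40421736 0.02631022]
```

Contact: about 2 N, and the cover is turning down, so the fingertips are actually ~30 mm above where the reading implies. I'll keep pressing to the stop.

```bash
python3 -m handwheel '[{"delta_pos":[0,0,-0.05],"dr":[0,0,0]},{"delta_pos":[0,0,-0.05],"dr":[0,0,0]},{"delta_pos":[0,0,-0.05],"dr":[0,0,0]}]'|sed -n '2p;4p'; python3 -m handwheel '[{"delta_pos":[0,0,-0.05],"dr":[0,0,0]},{"delta_pos":[0,0,-0.05],"dr":[0,0,0]}]'|sed -n '2p;4p'; python3 -m handwheel '[{"delta_pos":[0,0,-0.04],"dr":[0,0,0]}]'|sed -n '2p;4p'
```

```text
eef_pos: [0.4735, -0.0516, 0.0751]
force: [-1.3, 0.8, 1.2]
eef_pos: [0.4735, -0.0516, 0.0721]
force: [-1.2, 0.1, 1.5]
eef_pos: [0.4733, -0.0516, 0.0708]
force: [-0.5, -0.2, 1.8]
```

```bash
for k in 1; do python3 -m handwheel '[{"delta_pos":[0,0,-0.04],"dr":[0,0,0]}]'|sed -n '2p;4p'; python3 -m handwheel '[{"delta_pos":[0,0,-0.04],"dr":[0,0,0]}]'|sed -n '2p;4p'; python3 -m handwheel '[{"delta_pos":[0,0,-0.03],"dr":[0,0,0]}]'|sed -n '2p;4p'; done
```

```text
eef_pos: [0.4734, -0.0516, 0.0696]
force: [-0.7, -0.1, 2.2]
eef_pos: [0.4734, -0.0516, 0.0685]
force: [-1.1, 0.4, 2.4]
eef_pos: [0.4733, -0.0516, 0.0675]
force: [-0.8, -0.2, 1.1]
```

```bash
python3 -m handwheel '[{"delta_pos":[0,0,-0.03],"dr":[0,0,0]}]'|sed -n '2p;4p'; python3 -m handwheel '[{"delta_pos":[0,0,-0.03],"dr":[0,0,0]}]'|sed -n '2p;4p'; python3 -m handwheel '[{"delta_pos":[0,0,-0.03],"dr":[0,0,0]}]'|sed -n '2p;4p'
python3 - <<'E'
from h import *
b=grab_frame("scene")[...,::-1].copy();cv2.imwrite("pics/s8.png",b);print(get_state()["force"],get_state()["eef_pos"])
h=cv2.cvtColor(b,cv2.COLOR_BGR2HSV)
for r in range(174,206,2):print(r,''.join('Y' if 18<=h[r,c,0]<=35 and h[r,c,1]>130 else ('k' if h[r,c,2]<45 else ('g' if h[r,c,1]<50 else '.')) for c in range(235,285)))
E
```

```text
eef_pos: [0.4733, -0.0516, 0.0667]
force: [-2.3, -0.9, 2.3]
eef_pos: [0.4734, -0.0516, 0.0658]
force: [-1.3, -0.2, 1.8]
eef_pos: [0.4733, -0.0516, 0.0649]
force: [-1.1, 0.4, 1.7]
[-0.75330847 -0.27683031  1.79888485] [ 0.47330965 -0.05158243  0.06477635]
174 gggggggggggggggggggggggg......gggggggggggkkkkkkkkk
176 gggggggggggggggggggggg.........ggggggggkkkkg......
178 ggggggggggggggggggggg..........Y..ggggkkkg........
180 ggggggggggggggggggg.......gggggg.Y.gkkkg.gggggg...
182 ggggggggggggggggg.......ggggggg..Y.gkkg.gggggggggg
184 gggggggggggggg.......ggggggggggggggkg..ggggggggggg
186 gggggggggg........gggggggggggggg.YYYg.gggggggggggg
188 gggggg........gggggggggggggggg.YYYYY..gggggggggggg
190 ..........ggggggggggggggggggg.YYYYYY..gggggggggggg
192 ..ggggggggggggggggggggkggggg.YYYYYYY.ggggggggggggg
194 gggggggggggggggggggggk..gg.YYYYYYY.kgggggggggggggg
196 gggggggggggggggggggk.YYYYYYYYYYYYkkggggggggggggggg
198 ggggggggggggggggggggg.YYYYYYkkkkkkkggggggggg.ggggg
200 ggggggggggggggggggggggkk...kkkkkkkkkgggggggg.ggggg
202 ggggggggggggggggggggggkkkkkkkkkkkkkggggggggggggggg
204 g..gggggggggggggggggggkkkkkkkkkkkkkggggggggggggggg
```

```bash
python3 -m handwheel '[{"delta_pos":[0,0,-0.03],"dr":[0,0,0]}]'|sed -n '2p;4p'; python3 -m handwheel '[{"delta_pos":[0,0,-0.03],"dr":[0,0,0]}]'|sed -n '2p;4p'; python3 -m handwheel '[{"delta_pos":[0,0,-0.03],"dr":[0,0,0]}]'|sed -n '2p;4p'
```

```text
eef_pos: [0.4734, -0.0516, 0.0641]
force: [-1.5, -0.1, 1.1]
eef_pos: [0.4733, -0.0516, 0.0631]
force: [-2.1, -1.0, 2.4]
eef_pos: [0.4733, -0.0516, 0.0622]
force: [-2.6, 0.2, 6.3]
```

```bash
python3 -m handwheel '[{"delta_pos":[0,0,-0.03],"dr":[0,0,0]}]'|sed -n '2p;4p'; python3 -m handwheel '[{"delta_pos":[0,0,-0.02],"dr":[0,0,0]},{"delta_pos":[0,0,0],"dr":[0,0,0]}]'|sed -n '2p;4p'
```

```text
eef_pos: [0.4733, -0.0517, 0.0618]
force: [-7.4, 1.3, 13.9]
eef_pos: [0.4733, -0.0517, 0.0616]
force: [-5.8, 1.2, 13.4]
```

The cover hit its stop with 13 N. I'll rise, open and centre over the cassette.

```bash
python3 -m handwheel '[{"delta_pos":[0,0,0.3],"dr":[0,0,0]},{"delta_pos":[0,0,0.7],"dr":[0,0,0]},{"delta_pos":[0,0,0.7],"dr":[0,0,0]},{"delta_pos":[0,0,0.3],"dr":[0,0,0]},{"delta_pos":[0.4,-0.04,0],"dr":[0,0,0]},{"delta_pos":[0.44,0,0],"dr":[0,0,0]},{"delta_pos":[0,0,0],"dr":[0,0,0]},{"delta_pos":[0,0,0],"dr":[0,0,0]},{"delta_pos":[0,0,0],"dr":[0,0,0]},{"delta_pos":[0,0,0],"dr":[0,0,0]}]' -1 25
python3 - <<'E'
from h import *
np.set_printoptions(precision=3,suppress=True)
o=[]
p=get_state()["eef_pos"];print(p)
for c in("scene","top"):
    b=grab_frame(c)[...,::-1].copy();cv2.imwrite(f"pics/{c}9.png",b)
    w=proj(c,[.498,-.052,.09]).astype(int);a=w-[45,55];C=cv2.resize(b[a[1]:a[1]+110,a[0]:a[0]+90],(400,489),interpolation=2)
    for s,col in((-1,(255,0,255)),(1,(0,255,0))):
      for dx in(-.0095,.0095):
        q=(proj(c,[p[0]+dx,p[1]+s*.044,p[2]+.0185])-a+.5)*400/90;cv2.circle(C,tuple(q.astype(int)),2,col,-1)
    o.append(C)
cv2.imwrite("pics/c8.png",np.hstack(o))
E
```

```text
t: 9.25
eef_pos: [0.4981, -0.0529, 0.1203]
ee_rot: [3.141, 0.001, -0.045]
force: [-0.8, 0.2, 1.4]
width: 0.0751
gripper_force: 0.0
[ 0.498 -0.053  0.12 ]
```

View pics/c8.png

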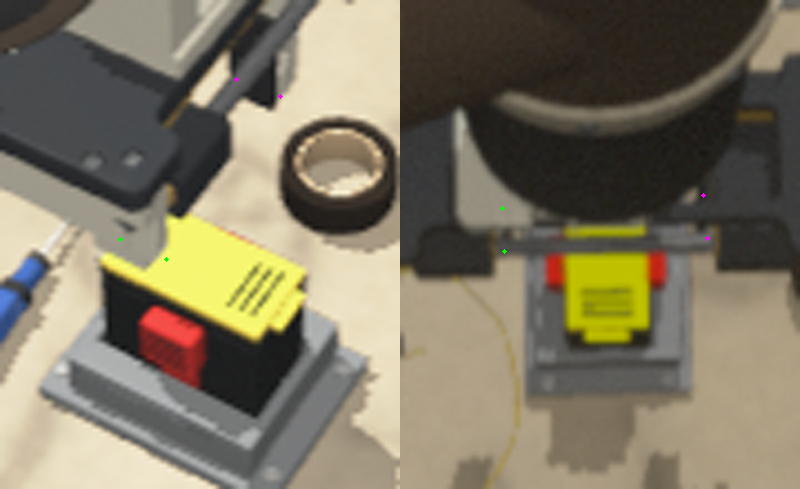

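The picture shows the cover lying level, and the fingertips match the prediction with the 37 mm offset (left finger at about (150,262)). Descending around the cassette.

```bash
python3 -m handwheel '[{"delta_pos":[0,0,0],"dr":[0,0,0]},{"delta_pos":[0,0,-0.4],"dr":[0,0,0]},{"delta_pos":[0,0,-0.4],"dr":[0,0,0]},{"delta_pos":[0,0,-0.4],"dr":[0,0,0]},{"delta_pos":[0,0,-0.3],"dr":[0,0,0]},{"delta_pos":[0,0,-0.3],"dr":[0,0,0]},{"delta_pos":[0,0,-0.3],"dr":[0,0,0]}]' -1 25; python3 -m handwheel '[{"delta_pos":[0,0,-0.3],"dr":[0,0,0]},{"delta_pos":[0,0,-0.3],"dr":[0,0,0]},{"delta_pos":[0,0,-0.2],"dr":[0,0,0]}]'; python3 -m handwheel '[{"delta_pos":[0,0,-0.2],"dr":[0,0,0]},{"delta_pos":[0,0,-0.1],"dr":[0,0,0]},{"delta_pos":[0,0,0],"dr":[0,0,0]}]'
```

```text
t: 10.05
eef_pos: [0.4985, -0.0528, 0.0568]
ee_rot: [3.141, 0.0, -0.045]
force: [-0.5, -0.5, -0.0]
width: 0.0876
gripper_force: 0.0
t: 10.35
eef_pos: [0.4983, -0.0528, 0.0329]
ee_rot: [3.141, 0.001, -0.045]
force: [0.7, 0.2, 0.2]
width: 0.0873
gripper_force: 0.0
t: 10.65
eef_pos: [0.4984, -0.0529, 0.0244]
ee_rot: [3.141, 0.001, -0.045]
force: [-0.7, 0.2, 0.4]
width: 0.0876
gripper_force: 0.0
```

```bash
python3 -m handwheel '[{"delta_pos":[0,0,-0.12],"dr":[0,0,0]},{"delta_pos":[0,0,0],"dr":[0,0,0]}]'; python3 -m handwheel '[{"delta_pos":[0,0,0],"dr":[0,0,0]},{"delta_pos":[0,0,0],"dr":[0,0,0]},{"delta_pos":[0,0,0],"dr":[0,0,0]},{"delta_pos":[0,0,0],"dr":[0,0,0]},{"delta_pos":[0,0,0],"dr":[0,0,0]},{"delta_pos":[0,0,0],"dr":[0,0,0]},{"delta_pos":[0,0,0],"dr":[0,0,0]},{"delta_pos":[0,0,0],"dr":[0,0,0]}]' 1 26
```

```text
t: 10.85
eef_pos: [0.4985, -0.0528, 0.021]
ee_rot: [-3.142, -0.0, -0.045]
force: [-0.2, 0.5, -0.6]
width: 0.0877
gripper_force: 0.0
t: 11.65
eef_pos: [0.4987, -0.0529, 0.0217]
ee_rot: [3.141, -0.0, -0.045]
force: [-2.6, 0.2, 7.0]
width: 0.0407
gripper_force: 26.0
```

```bash
python3 -m handwheel '[{"delta_pos":[0,0,0],"dr":[0,0,0]},{"delta_pos":[0,0,0],"dr":[0,0,0]}]'|sed -n '2,9p'; python3 -m handwheel '[{"delta_pos":[0,0,0.05],"dr":[0,0,0]},{"delta_pos":[0,0,0.05],"dr":[0,0,0]}]'|sed -n '2,9p'
python3 - <<'E'
from h import *
print(get_state()["moment"])
b=grab_frame("scene")[...,::-1].copy();cv2.imwrite("pics/s10.png",b)
for n in("scene0","s10"):
    h=cv2.cvtColor(cv2.imread(f"pics/{n}.png"),cv2.COLOR_BGR2HSV);print(n)
    for r in range(172,216,2):print(r,''.join('Y' if 18<=h[r,c,0]<=35 and h[r,c,1]>130 else 'R' if h[r,c,1]>150 and h[r,c,0]<9 else ('k' if h[r,c,2]<45 else ('g' if h[r,c,1]<50 else '.')) for c in range(220,285)))
E
```

```text
eef_pos: [0.4987, -0.0529, 0.0217]
ee_rot: [3.141, -0.0, -0.045]
force: [-1.8, -0.0, 7.7]
width: 0.0405
gripper_force: 26.0
eef_pos: [0.4983, -0.0528, 0.024]
ee_rot: [-3.142, 0.0, -0.045]
force: [0.3, -0.8, -2.3]
width: 0.0404
gripper_force: 26.0
[-0.03566844 -0.07083126  0.00505483]
scene0
172 g............YYYYYYYYYYYYYYYYYYYYY...............kkkkkkkkkkkkkkkk
174 ...........YYYYYYYYYYYYYYYYYYYYYYYYYYYYYYY..........kkkkkkkkkkkkk
176 ..........YYYYYYYYYYYYYYYYYYYYYYYYYYYYYYYYYYYYYYYY...............
178 ........YYYYYYYYYYYYYYYYYYYYYYYYYYYYYYYYYYYYYYYYYY...............
180 .......YYYYYYYYYYYYYYYYYYYYYYYYYYYYYYYYYYYYYYYYY.................
182 .....YYYYYYYYYYYYYYYYYYYYYYYYYYYYYYYYYYYYYYYYYYYYY...............
184 .......YYYYYYYYYYYYYYYYYYYYYYYYYYYYYYYYYYYYYYYYYY................
186 ......gkkkkk..YYYYYYYYYYYYYYYYYYYYYYYYYYYYYYYYYYkkgg.............
188 ......gkkkkkkkkkkkk...YYYYYYYYYYYYYYYYYYYYYYYYYkkkk..............
190 ......gkkkkkkkkkkkkkkkkkkk.YYYYYYYYYYYYYYY....kkkkk..............
192 ......gkkkkkkkkkkk.kkkkkkkkk..kgggggYYYYYkkkkkkkkkk..............
194 ....gggkkkkkkkkRRRRRRRRkkkkkkkkkgg
[... 1575 characters left out ...]

196 ggggg......ggggggggggggg.Y..ggggkkkYYYYYYYYYYYYY.kkgggggggggggggg
198 gg.......ggggggggggggggggg.Y.gkkkkk.YYYYYYY..YYkkkkgggggggg.ggggg
200 ......ggggggggggggggggggg..Y.gkkkkkkkk..Y.kkkkkkkkkgggggggg.ggggg
202 ...gggggggggggggggggggkggg...gkkkkkkkkkkkkkkkkkkkkkggggggggggg.gg
204 gggggggggggggggggggggkgggg.RRR.kkkkkkkkkkkkkkkkkkkggggggggggggggg
206 gggggggkgggggggggggkgggggg.RRRkkkkkkkkkkkkkkkkkkggggggggggggggggg
208 gggggggggkgggggggkgggggg..RRRR.kkkkkkkkkkkkkkkkgggggggggggggggggg
210 ggggggggggggggggggggggggg.RRRR.kkkkkkkkkkkkkkkgggggggggggggggggg.
212 gggggggggggggggggggggggggggggggkkkkkkkkkkkkkgggggggggggggggggg...
214 ggggggggggggggggggggggggggggggggggkkkkkkkkkgggggggggggggggggg....
```

```bash
python3 -m handwheel '[{"delta_pos":[0,0,0.1],"dr":[0,0,0]},{"delta_pos":[0,0,0.1],"dr":[0,0,0]}]'|sed -n '2,9p'; python3 -m handwheel '[{"delta_pos":[0,0,0.1],"dr":[0,0,0]},{"delta_pos":[0,0,0.1],"dr":[0,0,0]}]'|sed -n '2,9p'; python3 -m handwheel '[{"delta_pos":[0,0,0.1],"dr":[0,0,0]},{"delta_pos":[0,0,0.1],"dr":[0,0,0]},{"delta_pos":[0,0,0.15],"dr":[0,0,0]},{"delta_pos":[0,0,0.15],"dr":[0,0,0]}]'|sed -n '2,9p'
python3 - <<'E'
from h import *
b=grab_frame("scene")[...,::-1].copy();cv2.imwrite("pics/s11.png",b)
h=cv2.cvtColor(b,cv2.COLOR_BGR2HSV)
for r in range(160,216,2):print(r,''.join('Y' if 18<=h[r,c,0]<=35 and h[r,c,1]>130 else 'R' if h[r,c,1]>150 and h[r,c,0]<9 else ('k' if h[r,c,2]<45 else ('g' if h[r,c,1]<50 else '.')) for c in range(220,285)))
E
```

```text
eef_pos: [0.4984, -0.0528, 0.0302]
ee_rot: [3.141, 0.0, -0.045]
force: [0.8, -0.4, -2.0]
width: 0.0405
gripper_force: 26.0
eef_pos: [0.4986, -0.0528, 0.0365]
ee_rot: [-3.142, -0.0, -0.045]
force: [-0.5, 0.9, -2.6]
width: 0.0406
gripper_force: 26.0
eef_pos: [0.4986, -0.0528, 0.0515]
ee_rot: [3.142, 0.0, -0.045]
force: [1.5, -0.4, -1.8]
width: 0.0403
gripper_force: 26.0
160 ggggggg.........gggggggggggggggggggkg.ggggggggggg................
162 ggggggg.........ggggggggggggggggggkkggggggggggg..................
164 gggggggg.......gggggggggggggggggkg.gkkgggggggg..............ggggg
166 ggggggg........ggggggggggggggggkYYYY.ggggggg...k..........ggggg..
168 ggggggg.......gggggggggggggggkg.YYYY.gggggggg..kkk...............
170 ggggggg.......gggggggggggggkk..gg..ggggg.YYY....kkkkkkk..........
172 gggggg.......gggggggggggggk...gggggggggYYYYYYYYYY.kkkkkkkkkkkkkkk
174 ggggg.......ggggggggggggkk..gggggggggggg.YYYYYYYYYYYYkkkkkkkkkkkk
176 gggg......ggggggggggggkk...ggggggggggggkYYYYYYYYYYYY.............
178 ggg......ggggggggggggkk..ggggggggggggkkkgYYYYYYYYYYg..g..........
180 .......gggggggggggggk..gg
[... 530 characters left out ...]

196 ggggggggggggggggggkggggggg.RRRkkkkkkkkkkkkkkkkkkkkggggggggggggggg
198 gggggggggggggggggkggggggg.RRRR.kkkkkkkkkkkkkkkkkkkkgggggggg.ggggg
200 ggggggggggggggggggggggg.RRRRRR.kkkkkkkkkkkkkkkkkkgggggggggg.ggggg
202 ggggggggggggggggggggggg..RRRR.kkkkkkkkkkkkkkkkkkggggggggggggggggg
204 gggggggggggggggggggggggggggggggkkkkkkkkkkkkkkkkgggggggggggggggggg
206 gggggggggggggggggggggggggggggggkkkkkkkkkkkkkkgggggggggggggggggggg
208 gggggggggggggggggggggggggggggggkkkkkkkkkkkkkggggggggggggggggggggg
210 ggggggggggggggggggggggggggggggggggkkkkkkkkgggggggggggggggggggggg.
212 ggggggggggggggggggggggggggggggggggggggkkkggggggggggggggggggggg...
214 ggggggggggggggggggggggggggggggggggggggggggggggggggggggggggggg....
```

```bash
python3 -m handwheel '[{"delta_pos":[0,0,0.15],"dr":[0,0,0]},{"delta_pos":[0,0,0.2],"dr":[0,0,0]},{"delta_pos":[0,0,0.2],"dr":[0,0,0]},{"delta_pos":[0,0,0.2],"dr":[0,0,0]},{"delta_pos":[0,0,0.1],"dr":[0,0,0]},{"delta_pos":[0,0,0],"dr":[0,0,0]},{"delta_pos":[0,0,0],"dr":[0,0,0]},{"delta_pos":[0,0,0],"dr":[0,0,0]},{"delta_pos":[0,0,0],"dr":[0,0,0]},{"delta_pos":[0,0,0],"dr":[0,0,0]}]'
python3 - <<'E'
from h import *
np.set_printoptions(precision=4,suppress=True)
b=grab_frame("scene")[...,::-1].copy();cv2.imwrite("pics/s12.png",b)
h=cv2.cvtColor(b,cv2.COLOR_BGR2HSV)
for r in range(150,216,2):print(r,''.join('Y' if 18<=h[r,c,0]<=35 and h[r,c,1]>130 else 'R' if h[r,c,1]>150 and h[r,c,0]<9 else ('k' if h[r,c,2]<45 else ('g' if h[r,c,1]<50 else '.')) for c in range(220,285)))
S0=cv2.imread("pics/scene0.png")
for n,(x,y) in dict(vial=(229,258),tape=(285,163),driver=(205,192),cas2=(178,230)).items():print(n,np.abs(S0[y-8:y+8,x-8:x+8].astype(int)-b[y-8:y+8,x-8:x+8]).mean())
for k in("tape_0","vial_blue","driver_small"):print(k,[(np.round(r["location"]),round(r["conf"],2)) for r in mark_of("scene",k)][:2])
print(get_state()["moment"])
E
```

```text
t: 13.95
eef_pos: [0.4985, -0.0528, 0.0765]
ee_rot: [3.141, 0.0, -0.045]
force: [-0.1, -0.9, -1.8]
width: 0.0409
gripper_force: 26.0
150 gggggg.......ggggggggggggggggggggggkgggggggggggg.ggggg.........gg
152 ggggg.......gggggggggggggggggggggkkgggggggggggg.gg...............
154 gggg.......gggggggggggggggggggggkggkkkggggggg.g..................
156 ggg.......ggggggggggggggggggggkgYYY.kggggggg.g...................
158 gg.......gggggggggggggggggggkk.YYYYY.ggggggg.....................
160 .......ggggggggggggggggggggkg..ggg.ggggg.YY......................
162 .....ggggggggggggggggggggkk..gggggggggg.YYYYYYYYY................
164 ..gggggggggggggggggggggkk...gggggggggggggYYYYYYYYYYY........ggggg
166 ggggggggggggggggggggggkk..gggggggggggggkYYYYYYYYYYYYY.....ggggg..
168 ggggggggggggggggggggkk...ggggggggggggkkk..YYYYYYYYYYk............
170 ggggggggggggggggggggg..gggggggggggggkkkkYYYYYYYYYYYYY.k..........
172 ggggggggggggggggggggggggggggggggggkkkk.YYYYYYYYYYYYYYkkkkkkkkkkkk
174 ggggggggggggggggggggggg...gggggggkkkkYYY.YYYYYYYYYYkkkkkkkkkkkkkk
176 gggggggggggggggggggggggg....ggkkkkkYYYYYYYYYYYYYYYkg.
[... 879 characters left out ...]
gggggggggggggkkkkkkkggggggggggggggggggggggg
204 gggggggggggggggggggggggggggggggggggggggkkgggggggggggggggggggggggg
206 ggggggggggggggggggggggggggggggggggggggggggggggggggggggggggggggggg
208 ggggggggggggggggggggggggggggggggggggggggggggggggggggggggggggggggg
210 gggggggggggggggggggggggggggggggggggggggggggggggggggggggggggggggg.
212 gggggggggggggggggggggggggggggggggggggggggggggggggggggggggggggg...
214 ggggggggggggggggggggggggggggggggggggggggggggggggggggggggggggg....
vial 26.638020833333332
tape 22.993489583333332
driver 31.110677083333332
cas2 19.50390625
tape_0 [(array([277., 167.]), 0.82)]
vial_blue [(array([232., 261.]), 0.71)]
driver_small [(array([209., 189.]), 0.64)]
[-0.0098 -0.001   0.0561]
```

```bash
python3 -c "
from h import *
print(proj('scene',[.4615,-.031,.063]));print(job_done())"
```

```text
[260.97136106 205.75641226]
the job is handed in; nothing more can be done
None
```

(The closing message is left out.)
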